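# Sweep the stirrer's curved speed bar up to full speed

### The job

Bring the stirrer up to full speed: with the closed fingertips lightly press the narrow end of the curved sprung bar on its deck, sweep along the whole curve to the broad end in one stroke without losing the pressure, and finish with the fingertips still there, holding the broad end lightly pressed. Come straight down onto the narrow end, so that you do not skim low over the rest of the bar first. Grip and lift nothing, do not press hard, and leave the stirrer, the jar and cap standing on it and the things around it where they are.

Things in the scene. Friction and masses are not known exactly. Their poses are not given: they have to be found in the camera images.
- stirrer: low round white laboratory stirrer, 260 mm across, 2 to 3.5 kg, standing loose on the table, turned any way round. Origin: centre of its underside; z up. Its deck is 40 mm above the table; in the deck's middle is a round steel plate, 104 mm across, 4 mm high. The curved black speed bar lies on the deck, an arc around the stirrer's z axis, its middle towards the stirrer's own -x
- speed_bar (a joint): how far the curved bar is pressed down, m: 0 = up, 0.006 = down on its stop. The whole bar sinks level wherever it is pressed, needs about 1.7 N to start and 4.7 N at the stop, and springs back up when let go. It counts as pressed from 0.001; about 0.003 is a good light press
- bar_narrow (a point): point on the bar's centre line, at its top face while nothing presses it (54 mm above the table): just inside the bar's narrow end (70 deg from the bar's middle). Fixed to the stirrer, so it does not sink with the bar
- bar_quarter (a point): point on the bar's centre line, at its top face while nothing presses it (54 mm above the table): a quarter of the way, 35 deg from the middle on the narrow side. Fixed to the stirrer, so it does not sink with the bar
- bar_middle (a point): the bar's middle: point on its centre line, at its top face while up (54 mm above the table), fixed to the stirrer. The bar is an arc of 100 mm centre-line radius, 78 deg to either side of here, flat level top 14 mm above the deck. Seen from above it runs counter-clockwise from the narrow end (16 mm wide) to the broad end (38 mm wide), widening evenly
- bar_threequarter (a point): point on the bar's centre line, at its top face while nothing presses it (54 mm above the table): three quarters of the way, 35 deg from the middle on the broad side. Fixed to the stirrer, so it does not sink with the bar
- bar_broad (a point): point on the bar's centre line, at its top face while nothing presses it (54 mm above the table): just inside the bar's broad end (70 deg from the middle). Fixed to the stirrer, so it does not sink with the bar
- jar: closed low glass jar with a blue lid, 56 mm across, 50 mm high, standing loose on the steel plate in the stirrer's middle (top 94 mm above the table); origin: centre of its underside. Leave it
- cap: loose blue screw cap, 34 mm across, 18 mm high, on the deck on the side away from the bar; origin: centre of its underside. Leave it
- bottle_tall: glass bottle with a blue cap, 72 mm across, 150 mm high, at one side of the work; origin: centre of its underside. Leave it
- bottle_small: amber bottle with a blue cap, 56 mm across, 110 mm high, at one side of the work; origin: centre of its underside. Leave it
- beaker: open steel beaker, 68 mm across, 70 mm high, beyond the stirrer; origin: centre of its underside. Leave it
- tip_box: white plastic box, 60 by 110 by 50 mm, beyond the stirrer; origin: centre of its underside. Leave it
- screwdriver: screwdriver lying on the table at the right, along its own x axis. Leave it

How it is judged:
On the way, in this order (a step that is already met when the one before it is completed fails the run):
1. the fingertips press the bar at just inside the bar's narrow end (70 deg from the bar's middle) (horizontal distance between the grasp point and bar_narrow below 0.027 m and value of joint speed_bar above 0.001 m), for 0.1 s.
2. the fingertips press the bar at a quarter of the way, 35 deg from the middle on the narrow side (horizontal distance between the grasp point and bar_quarter below 0.027 m and value of joint speed_bar above 0.001 m), for 0.1 s.
3. the fingertips press the bar at the bar's middle (horizontal distance between the grasp point and bar_middle below 0.027 m and value of joint speed_bar above 0.001 m), for 0.1 s.
4. the fingertips press the bar at three quarters of the way, 35 deg from the middle on the broad side (horizontal distance between the grasp point and bar_threequarter below 0.027 m and value of joint speed_bar above 0.001 m), for 0.1 s.
5. the fingertips press the bar at just inside the bar's broad end (70 deg from the middle) (horizontal distance between the grasp point and bar_broad below 0.027 m and value of joint speed_bar above 0.001 m), for 0.1 s.
At the end, for the whole second after the job is handed in: the fingertips (grasp point within 27 mm of bar_broad in plan) still hold the bar at least 1 mm down, touching it with 0.3 to 20 N; the stirrer has moved less than 10 mm (its bar's broad end less than 15 mm), jar and cap less than 12 mm, the other things less than 15 mm (all of step 5 and contact force between the fingers and stirrer between 0.3 and 20 N and distance of each of jar, cap from where it was at the start of the episode below 0.012 m and distance of each of bottle_tall, bottle_small, beaker, tip_box, screwdriver, bar_broad from where it was at the start of the episode below 0.015 m and distance of stirrer from where it was at the start of the episode below 0.01 m); the arm keeps its last pose, push and grip.
It fails at once if the pressure was lost on the way, or the fingers skimmed low (tips less than about 10 mm above it) over the bar past its narrow end without pressing it ((horizontal distance between the grasp point and bar_quarter below 0.03 m or horizontal distance between the grasp point and bar_middle below 0.03 m or horizontal distance between the grasp point and bar_threequarter below 0.03 m or horizontal distance between the grasp point and bar_broad below 0.03 m) and z of the grasp point in the frame of stirrer below 0.083 m and value of joint speed_bar below 0.0003 m).
It fails at once if the fingers pressed harder than 20 N (contact force between the fingers and stirrer above 20 N).
It fails at once if the stirrer was shoved, turned, tipped or lifted (distance of stirrer from where it was at the start of the episode above 0.01 m or distance of bar_broad from where it was at the start of the episode above 0.015 m or angle between stirrer's own z axis and vertical above 0.06 rad).
It fails at once if the jar, the cap or another bystander was moved or lifted (distance of any of jar, cap from where it was at the start of the episode above 0.012 m or distance of any of bottle_tall, bottle_small, beaker, tip_box, screwdriver from where it was at the start of the episode above 0.015 m).
It also fails if it takes over 40 s, if anything falls off the work surface, if the arm or the gripper's body presses on something with over 40 N, if the wrist force passes 120 N, or if a joint passes its speed limit or range.

### The arm

A 6-joint arm with a two-finger parallel gripper is mounted at the origin on the work surface. World frame = base frame: x ahead of the robot, y to its left, z up, the work surface at z = 0. Lengths are in m, angles in rad, forces in N, time in s.
With the tool pointing down it reaches from about 0.3 to 0.95 m from the base axis. Payload 3.1 kg.
Tool frame: the origin (TCP) lies midway between the tips of the shut fingers; the grasp point (between the pads) lies manip.hold_point_z behind it (manip.hold_point_z is the distance from the TCP to the grasp point, in m); z points along the fingers, y is the direction in which the jaws open and shut (so a half turn about z gives the same grasp; the last joint's range is limited). The gripper opens to 85 mm and grips with 20 to 120 N. Pads are 22 mm wide; open, the fingers measure 114 mm over their backs; the gripper's body (76 mm by 85 mm) begins 54 mm behind the grasp point. The pads swing forward as they close: fully open they stand 13 mm farther back than shut.
Start: joints at [-1.171, 0.308, 1.634, -0, 1.2, -0.07], TCP at [0.283, -0.557, 0.231] pointing down, gripper open.
Joint ranges: [-3.06, 3.06], [-0.79, 1.96], [0.05, 2.63], [-1.19, 4.34], [0.05, 2.64], [-2.94, 2.94]. Speed limits (rad/s): [2.79, 2.79, 3.14, 3.14, 3.14, 3.14].

### API

Orientations are given as a unit quaternion [w, x, y, z].
In Python, from station import status, optics, manip gives the robot as it stands.
- The arm moves only by the tool move_arm, never from a script. Its argument "increments" is a list of rows, each a list of 7 numbers: the turn, a rotation vector about the tool's x, y, z in degrees, then the shift along the tool's x, y, z in cm, then the closure, from 0 (fully open) to 1 (shut). In form: [[ax, ay, az, dx, dy, dz, hand], ...]. A call has 1 to 20 rows; each row is the pose to reach, as a shift and turn from the pose commanded when the call began, along the tool's axes at that moment; what a row does not reach only later rows make up. A row lasts 1/12 s, in which the tool goes at most 41.7 mm and 7.16 degrees, less where a joint would pass 70% of its speed; a pose out of reach is approached as far as the arm can. A call with a gripper value outside its range is refused whole. The fingers move at their own pace and stop on an object; "squeeze" is the grip in N (left out, the last holds). Time passes only in rows, so rows that repeat a pose let the fingers close. It gives the time, the measured TCP pose, the force and the opening at its end, in the units of the state.
- status.read_state(): the state, without advancing time (a new reading comes with each control period).
- optics.capture(name): name is "scene" or "top" or "wrist"; returns the picture (480x640x3 uint8, red, green, blue); there is no depth.
- optics.camera_params(name): a dict with "vfov" (degrees; the focal length in pixels is half the picture's height over the tangent of half this angle, whatever the lens; pixels are square), "cx", "cy" (the principal point, pixels), "R" (3x3) and "t" (3): a world point X has camera coordinates R X + t; the wrist camera has in their place "hand_eye" (4x4, takes a point from camera to tool coordinates, whose origin is the TCP and whose axes are the flange's). Camera axes: x right, y down, z forward; pixel columns grow to the right and rows downward; lengths in m; the calibration is good to about 2 mm. A picture is of the moment at which its call begins: read the wrist's pose just before it. camera_params takes no time and is no camera call.
- manip.finish_job(): hands the job in, once; it reports no verdict.
The state is a dict: "time_s": time; "qpos": joint angles; "dq": joint speeds; "joint_efforts": joint torques, N m; "tool_pos": TCP position; "ee_rot": TCP orientation; "wrist_force": force on the tool from outside, world axes, zero at the start; "wrist_torque": the same for the moment, N m; "opening": finger opening in m.
Only numpy, scipy, OpenCV 4.12 (cv2) and the standard library are available. Lean on these libraries where they do the work, as an engineer would, in place of code of your own. Each camera call takes 0.05 s, during which the arm holds its last target.

## Working session

There is one attempt and no reset: what is moved stays moved. The work goes in short steps, Python scripts to look and compute and a tool call to move; the robot and the scene stay as the last step left them, time stands still between calls to the robot, and variables do not carry over. Pictures are saved under pics/ and viewed, and the job is handed in when it is done.

Besides the shell and the picture viewer there is one more tool, called after "Emit:" as name([rows], argument=value, ...), one row to a line, values as JSON. move_arm: Moves the arm, as the interface text tells. Its arguments: {"type":"object","properties":{"increments":{"type":"array","items":{"type":"array","items":{"type":"number"}}},"squeeze":{"type":"number"}},"required":["increments"]}

```bash
mkdir -p pics
python3 - <<'E'
from station import status, optics, manip
import cv2
print(status.read_state()); print(manip.hold_point_z)
for n in ("scene","top"):
    p=optics.camera_params(n); print(n,p)
    cv2.imwrite(f"pics/{n}1.png",optics.capture(n)[:,:,::-1])
print(optics.camera_params("wrist"))
E
```

```text
{'time_s': 0.0, 'qpos': array([-1.17069486e+00,  3.09030988e-01,  1.63519193e+00,  5.28313629e-06,
        1.19970262e+00, -6.96554700e-02]), 'dq': array([-0.00037977,  0.00103775, -0.00046856, -0.00101112,  0.00157638,
       -0.00020706]), 'joint_efforts': array([ 7.84846980e-04, -4.15248871e+01, -2.76664889e+01, -3.01491518e-04,
        9.98324656e-03, -1.18062889e-05]), 'tool_pos': array([ 0.28259751, -0.55653467,  0.23002834]), 'ee_rot': array([-1.15096250e-03,  9.72542194e-01,  2.32723699e-01, -1.89420386e-04]), 'wrist_force': array([0.30185217, 0.15474683, 0.2214684 ]), 'wrist_torque': array([ 0.04073519, -0.00281734,  0.03422466]), 'opening': 0.08542425335561547}
0.0187
scene {'vfov': 54.3124328913762, 'cx': 321.8484213228019, 'cy': 237.93201859470003, 'R': array([[-0.1579218 ,  0.98740158, -0.00994147],
       [ 0.68422651,  0.10216286, -0.72207813],
       [-0.71196544, -0.12083409, -0.69174008]]), 't': array([ 0.10072892, -0.37795648,  1.39980838])}
top {'vfov': 49.54589859656944, 'cx': 314.47582476768895, 'cy': 230.35314729212203, 'R': array([[ 0.01098978, -0.99988303,  0.010637  ],
       [-0.99435589, -0.0120504 , -0.10540945],
       [ 0.10552531, -0.00941854, -0.99437201]]), 't': array([0.01738983, 0.6157012 , 1.24562278])}
{'vfov': 69.33357840618494, 'cx': 315.1467944781768, 'cy': 240.38734639429552, 'hand_eye': array([[ 1.78822976e-04, -9.64682032e-01, -2.63417055e-01,
         6.77140384e-02],
       [ 9.99999899e-01,  2.81183706e-04, -3.50888105e-04,
        -3.40419726e-05],
       [ 4.12564034e-04, -2.63416965e-01,  9.64681985e-01,
        -1.42981354e-01],
       [ 0.00000000e+00,  0.00000000e+00,  0.00000000e+00,
         1.00000000e+00]])}
```

View pics/top1.png

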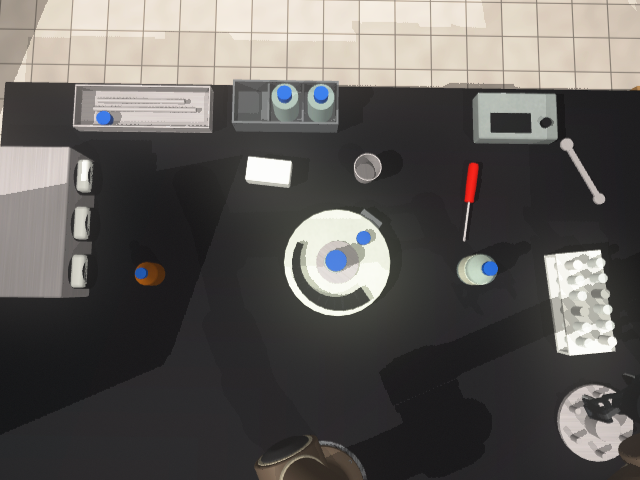

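View pics/scene1.png

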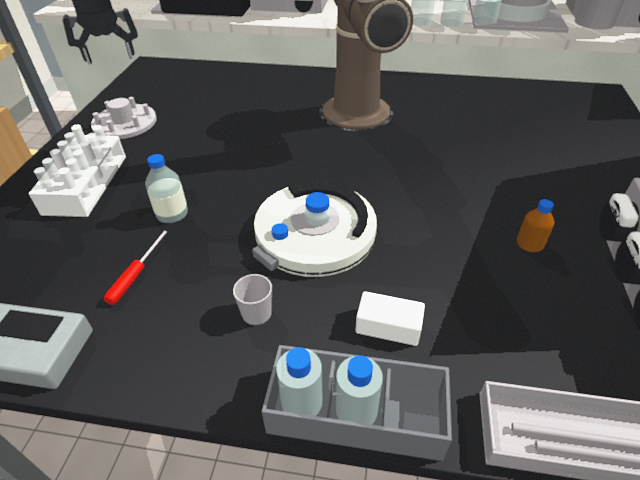

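```bash
cat > h.py <<'E'
import numpy as np, cv2
from station import status, optics, manip
from scipy.spatial.transform import Rotation as Rn
def cam(n,st=None):
    p=optics.camera_params(n); f=240/np.tan(np.radians(p["vfov"]/2))
    if n!="wrist": R=np.array(p["R"]);t=np.array(p["t"]); return f,p["cx"],p["cy"],R.T,-R.T@t
    q=st["ee_rot"]; Rt=Rn.from_quat([q[1],q[2],q[3],q[0]]).as_matrix(); H=np.array(p["hand_eye"])
    return f,p["cx"],p["cy"],Rt@H[:3,:3],Rt@H[:3,3]+st["tool_pos"]
def ray(c,uv,z):
    f,cx,cy,R,o=c; uv=np.atleast_2d(uv).astype(float)
    d=np.c_[(uv[:,0]-cx)/f,(uv[:,1]-cy)/f,np.ones(len(uv))]@R.T
    return (o+d*((z-o[2])/d[:,2])[:,None])[:,:2]
def proj(c,X):
    f,cx,cy,R,o=c; q=(np.atleast_2d(X)-o)@R
    return np.c_[cx+f*q[:,0]/q[:,2],cy+f*q[:,1]/q[:,2]]
E
python3 - <<'E'
from h import *
im=cv2.imread("pics/top1.png"); c=cam("top")
cv2.imwrite("pics/top_zoom.png",cv2.resize(im[190:335,265:410],None,fx=4,fy=4,interpolation=cv2.INTER_CUBIC))
hsv=cv2.cvtColor(im,cv2.COLOR_BGR2HSV)
w=((im.min(2)>120)).astype(np.uint8)
n,l,s,ce=cv2.connectedComponentsWithStats(w)
k=l[300,337] or l[225,310]; print(s[k])
cs,_=cv2.findContours((l==k).astype(np.uint8),cv2.RETR_EXTERNAL,cv2.CHAIN_APPROX_NONE)
P=ray(c,max(cs,key=len).reshape(-1,2),0.04)
from scipy.optimize import least_squares
r=least_squares(lambda v:np.hypot(*(P-v[:2]).T)-v[2],[P[:,0].mean(),P[:,1].mean(),.13],loss="soft_l1",f_scale=.001)
print("disc",r.x)
C=r.x[:2]
yy,xx=np.mgrid[0:480,0:640]; U=np.c_[xx.ravel(),yy.ravel()]
Q=ray(c,U,0.054)-C; rr=np.hypot(*Q.T); dark=(im.max(2).ravel()<75)
m=dark&(rr<.122)&(rr>.075); n,l,s,ce=cv2.connectedComponentsWithStats(m.reshape(480,640).astype(np.uint8)); print(s)
m=(l.ravel()==1+np.argmax(s[1:,4])); q=Q[m]; a=np.degrees(np.arctan2(q[:,1],q[:,0]))%360
rm=np.hypot(*q.T)
for b in range(0,360,8):
    k=(a>=b)&(a<b+8)
    if k.any(): print(b,k.sum(),rm[k].min().round(4),rm[k].max().round(4))
print(a.min(),a.max())
E
```

```text
[ 284  209  106  107 7184]
disc [ 0.53897356 -0.03074486  0.1282864 ]
[[     0      0    640    480 306452]
 [   292    243     68     67    704]
 [   359    288      1      1      1]
 [   356    290      1      1      1]
 [   347    295      1      1      1]
 [   349    294      1      1      1]
 [   327    296      1      1      1]
 [   333    297      2      1      2]
 [   343    296      1      1      1]
 [   360    296      8      9     36]]
64 30 0.0936 0.1066
72 36 0.0928 0.1074
80 40 0.0924 0.1087
88 45 0.0918 0.1086
96 40 0.0917 0.1086
104 42 0.0923 0.1094
112 47 0.0915 0.1105
120 45 0.0905 0.1102
128 46 0.0895 0.1101
136 50 0.0896 0.1105
144 52 0.0893 0.1109
152 41 0.0904 0.1118
160 40 0.0914 0.1132
168 39 0.0965 0.1127
176 37 0.0991 0.1136
184 22 0.1017 0.1147
192 23 0.104 0.1147
200 26 0.1033 0.1155
208 3 0.1064 0.1117
64.40422987979741 208.6411301417997
```

View pics/top_zoom.png

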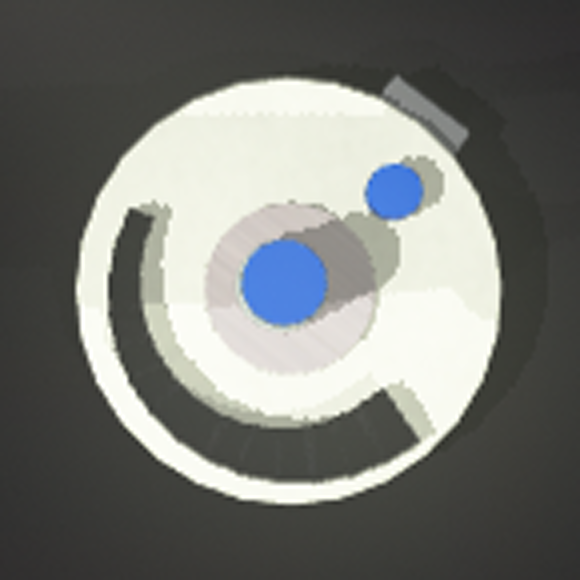

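Run:
```python
from h import *
from scipy.optimize import least_squares
im=cv2.imread("pics/top1.png"); c=cam("top")
yy,xx=np.mgrid[0:480,0:640]; U=np.c_[xx.ravel(),yy.ravel()]
C=np.array([.539,-.0307])
Q=ray(c,U,0.054); d=Q-C; rr=np.hypot(*d.T)
for th in (85,100):
    m=(im.max(2).ravel()<th)&(rr<.1235)&(rr>.07)
    n,l,s,ce=cv2.connectedComponentsWithStats(m.reshape(480,640).astype(np.uint8))
    k=1+np.argmax(s[1:,4]); print(s[k])
    mk=(l==k).astype(np.uint8); cs,_=cv2.findContours(mk,cv2.RETR_EXTERNAL,cv2.CHAIN_APPROX_NONE)
    P=ray(c,max(cs,key=len).reshape(-1,2),0.054)
    # fit: centre + mid angle; residual = signed distance to outline (sides)
    def res(v):
        e=P-v[:2]; a=(np.degrees(np.arctan2(e[:,1],e[:,0]))-v[2]+180)%360-180
        r=np.hypot(*e.T); w=(27+11*a/78)/2000-.0008
        return np.maximum(abs(r-.1)-w,(abs(a)-78)*np.radians(1)*.1)+.0
    f=least_squares(res,[*C,145],loss="soft_l1",f_scale=.001,x_scale=[.01,.01,5],diff_step=1e-4)
    print(f.x,np.abs(f.fun).mean(),np.abs(f.fun).max())
    e=P-f.x[:2]; a=(np.degrees(np.arctan2(e[:,1],e[:,0]))-f.x[2]+180)%360-180; print("arc",a.min(),a.max())
v=f.x
z=.054
pts=[]
for a in (-70,-35,0,35,70):
    t=np.radians(v[2]+a); pts.append([v[0]+.1*np.cos(t),v[1]+.1*np.sin(t),z])
print(np.round(pts,4))
big=cv2.resize(im[190:335,265:410],None,fx=4,fy=4,interpolation=cv2.INTER_CUBIC)
for u in proj(c,pts): cv2.circle(big,tuple(int(x) for x in ((u-[265,190]+.5)*4)),3,(0,0,255),-1)
cv2.imwrite("pics/ov1.png",big)
# cross-check in scene
im2=cv2.imread("pics/scene1.png")[170:290,230:400]; big=cv2.resize(im2,None,fx=4,fy=4)
for u in proj(cam("scene"),pts): cv2.circle(big,tuple(int(x) for x in ((u-[230,170]+.5)*4)),3,(0,0,255),-1)
cv2.imwrite("pics/ov2.png",big)
```

```text
[ 292  243   77   67 1188]
[ 5.39671554e-01 -3.07345186e-02  1.43316025e+02] 0.001400518766812195 0.0033632439549136414
arc -78.53119040104208 78.64664094833381
[ 292  243   77   67 1234]
[ 5.39390238e-01 -3.08678837e-02  1.43084543e+02] 0.0010488052898110166 0.0028922232429788087
arc -78.45229627027791 78.93781438116332
[[ 0.5685  0.0648  0.054 ]
 [ 0.5083  0.0642  0.054 ]
 [ 0.4594  0.0292  0.054 ]
 [ 0.4394 -0.0275  0.054 ]
 [ 0.4556 -0.0855  0.054 ]]
```

```bash
python3 -c "
import cv2,numpy as np
a=cv2.imread('pics/ov1.png');b=cv2.imread('pics/ov2.png')
a=cv2.resize(a,(400,400));b=cv2.resize(b,(400,282));o=np.zeros((400,800,3),np.uint8);o[:,:400]=a;o[:282,400:]=b;cv2.imwrite('pics/ov.png',o)"
```

```text
(no output)
```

View pics/ov.png

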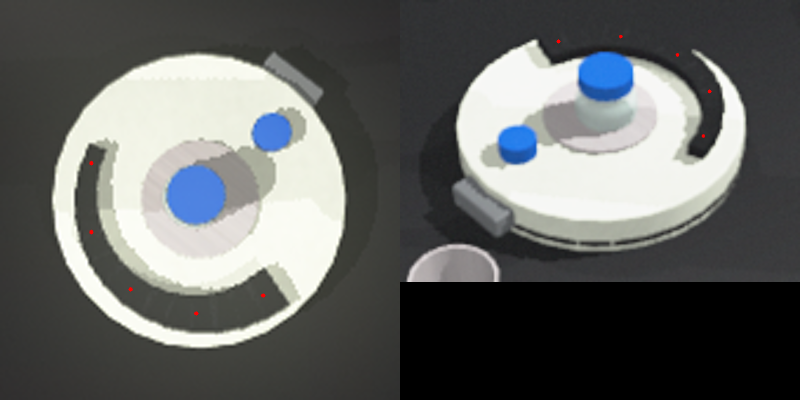

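Emit:
move_arm([
  [0,0,0.5,1.1,-0.8,0.1,1],
  [0,0,1.6,3.2,-2.5,0.2,1],
  [0,0,3.1,6.2,-4.9,0.5,1],
  [0,0,4.6,9.1,-7.2,0.7,1],
  [0,0,6.0,12.1,-9.6,0.9,1],
  [0,0,7.5,15.0,-11.9,1.1,1],
  [0,0,9.0,18.0,-14.2,1.3,1],
  [0,0,10.5,20.9,-16.6,1.6,1],
  [0,0,12.0,23.9,-18.9,1.8,1],
  [0,0,13.5,26.8,-21.2,2.0,1],
  [0,0,14.9,29.8,-23.6,2.2,1],
  [0,0,16.4,32.7,-25.9,2.4,1],
  [0,0,17.9,35.7,-28.2,2.7,1],
  [0,0,19.4,38.6,-30.6,2.9,1],
  [0,0,20.9,41.5,-32.9,3.1,1],
  [0,0,22.3,44.5,-35.2,3.3,1],
  [0,0,23.8,47.4,-37.6,3.5,1],
  [0,0,25.3,50.4,-39.9,3.8,1],
  [0,0,26.4,52.5,-41.6,3.9,1],
  [0,0,26.9,53.6,-42.5,4.0,1],
], squeeze=20)

```text
time_s: 1.77
tool_pos: [0.5691, 0.0677, 0.1907]
ee_rot: [-0.001, 1.0, 0.001, -0.0]
wrist_force: [-0.0, -0.3, 0.9]
opening: -0.0002
```

Emit:
move_arm([
  [0,0,0,0,0,0,1],
  [0,0,0,0,0,0,1],
  [0,0,0,0,0,0,1],
  [0,0,0,0,0,0,1],
  [0,0,0,0,0,0,1],
  [0,0,0,0,0,0,1],
])

```text
time_s: 2.27
tool_pos: [0.5682, 0.0633, 0.1914]
ee_rot: [0.0, 1.0, -0.001, 0.0]
wrist_force: [0.1, 0.6, 0.0]
opening: -0.0001
```

Run:
```python
from h import *
st=status.read_state(); im=optics.capture("wrist")[:,:,::-1].copy()
print(st)
q=st["ee_rot"]; print(Rn.from_quat([q[1],q[2],q[3],q[0]]).as_matrix().round(4))
c=cam("wrist",st)
for a in range(-78,79,13):
    t=np.radians(143.1+a)
    for k,r in (((0,0,255),.1),((0,255,0),.1-(27+11*a/78)/2000),((0,255,0),.1+(27+11*a/78)/2000)):
        u=proj(c,[[.5395+r*np.cos(t),-.0308+r*np.sin(t),.054]])[0]
        cv2.circle(im,tuple(int(x) for x in u),2,k,-1)
cv2.imwrite("pics/w1.png",im)
```

```text
{'time_s': 2.2667, 'qpos': array([ 3.48248085e-02,  2.48113951e-01,  1.79661237e+00, -1.09295043e-04,
        1.09686188e+00,  1.60685321e+00]), 'dq': array([ 0.00410732,  0.00119819, -0.00229999,  0.00065468, -0.00102829,
        0.00159286]), 'joint_efforts': array([ 7.18204002e-02, -3.73396754e+01, -2.61729616e+01,  3.29231771e-03,
        3.02341665e-03, -1.21976238e-03]), 'tool_pos': array([0.56822707, 0.06329192, 0.19139242]), 'ee_rot': array([ 4.85149343e-05,  9.99999824e-01, -5.91095403e-04,  3.94636182e-06]), 'wrist_force': array([0.10999195, 0.59262891, 0.02851261]), 'wrist_torque': array([-0.00350843,  0.03395474, -0.01334159]), 'opening': -0.0001446606954291536}
[[ 1.0e+00 -1.2e-03  0.0e+00]
 [-1.2e-03 -1.0e+00 -1.0e-04]
 [ 0.0e+00  1.0e-04 -1.0e+00]]
```

View pics/w1.png

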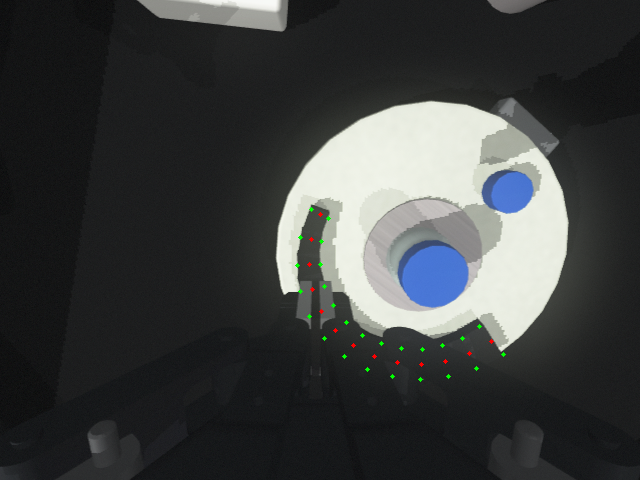

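Emit:
move_arm([
  [0,0,0,0,-0.1,1,1],
  [0,0,0,0,-0.1,3,1],
  [0,0,0,0,-0.1,5,1],
  [0,0,0,0,-0.1,7,1],
  [0,0,0,0,-0.1,9,1],
  [0,0,0,0,-0.1,10.5,1],
  [0,0,0,0,-0.1,11.5,1],
  [0,0,0,0,-0.1,12.1,1],
  [0,0,0,0,-0.1,12.4,1],
  [0,0,0,0,-0.1,12.5,1],
  [0,0,0,0,-0.1,12.5,1],
  [0,0,0,0,-0.1,12.5,1],
  [0,0,0,0,-0.1,12.5,1],
  [0,0,0,0,-0.1,12.5,1],
])

```text
time_s: 3.48
tool_pos: [0.5691, 0.0653, 0.0671]
ee_rot: [-0.0, 1.0, 0.0, 0.001]
wrist_force: [-0.3, 0.1, -0.5]
opening: -0.0
```

Emit:
move_arm([
  [0,0,0,0,0,0,1],
  [0,0,0,0,0,0,1],
  [0,0,0,0,0,0,1],
])

```text
time_s: 3.73
tool_pos: [0.5685, 0.0653, 0.0665]
ee_rot: [0.0, 1.0, 0.0, 0.0]
wrist_force: [-0.3, 0.2, -0.7]
opening: 0.0
```

Emit:
move_arm([
  [0,0,0,0,0,0.3,1],
  [0,0,0,0,0,0.6,1],
  [0,0,0,0,0,0.8,1],
  [0,0,0,0,0,0.95,1],
  [0,0,0,0,0,1.1,1],
  [0,0,0,0,0,1.2,1],
  [0,0,0,0,0,1.2,1],
  [0,0,0,0,0,1.2,1],
  [0,0,0,0,0,1.2,1],
])

```text
time_s: 4.48
tool_pos: [0.5686, 0.0653, 0.0543]
ee_rot: [-0.0, 1.0, 0.0, 0.0]
wrist_force: [-0.1, -0.3, 0.6]
opening: -0.0003
```

Emit:
move_arm([
  [0,0,0,0,0,0.1,1],
  [0,0,0,0,0,0.2,1],
  [0,0,0,0,0,0.2,1],
  [0,0,0,0,0,0.2,1],
  [0,0,0,0,0,0.2,1],
])

```text
time_s: 4.9
tool_pos: [0.5687, 0.0653, 0.0526]
ee_rot: [-0.0, 1.0, 0.0, 0.0]
wrist_force: [-0.6, -0.2, 2.3]
opening: -0.0003
```

Emit:
move_arm([
  [0,0,0,0,0,0.1,1],
  [0,0,0,0,0,0.2,1],
  [0,0,0,0,0,0.2,1],
  [0,0,0,0,0,0.2,1],
  [0,0,0,0,0,0.2,1],
])

```text
time_s: 5.32
tool_pos: [0.5687, 0.0654, 0.0505]
ee_rot: [-0.0, 1.0, 0.0, 0.0]
wrist_force: [0.4, 0.5, 2.4]
opening: -0.0002
```

Run:
```python
from h import *
st=status.read_state();p=st["tool_pos"];print(p,st["wrist_force"])
for a in np.arange(-70,71,2):
    t=np.radians(143.1+a); d=np.array([.5395+.1*np.cos(t),-.0308+.1*np.sin(t)])-p[:2]
    print(a,(d[0]*100).round(2),(-d[1]*100).round(2),end=" | ")
```

```text
[0.56869414 0.06535003 0.05045108] [0.4245484  0.48778697 2.35700702]
-70 -0.01 0.05 | -68 -0.35 -0.05 | -66 -0.69 -0.13 | -64 -1.03 -0.2 | -62 -1.37 -0.26 | -60 -1.72 -0.31 | -58 -2.07 -0.35 | -56 -2.41 -0.37 | -54 -2.76 -0.38 | -52 -3.11 -0.38 | -50 -3.46 -0.37 | -48 -3.81 -0.35 | -46 -4.16 -0.31 | -44 -4.5 -0.26 | -42 -4.84 -0.2 | -40 -5.19 -0.12 | -38 -5.52 -0.04 | -36 -5.86 0.06 | -34 -6.19 0.17 | -32 -6.52 0.29 | -30 -6.84 0.42 | -28 -7.16 0.56 | -26 -7.47 0.71 | -24 -7.78 0.88 | -22 -8.08 1.05 | -20 -8.38 1.24 | -18 -8.67 1.43 | -16 -8.95 1.64 | -14 -9.23 1.85 | -12 -9.49 2.08 | -10 -9.75 2.31 | -8 -10.0 2.56 | -6 -10.24 2.81 | -4 -10.48 3.07 | -2 -10.7 3.34 | 0 -10.92 3.61 | 2 -11.12 3.89 | 4 -11.32 4.18 | 6 -11.5 4.48 | 8 -11.67 4.78 | 10 -11.84 5.09 | 12 -11.99 5.4 | 14 -12.13 5.72 | 16 -12.26 6.05 | 18 -12.38 6.38 | 20 -12.49 6.71 | 22 -12.58 7.04 | 24 -12.67 7.38 | 26 -12.74 7.72 | 28 -12.8 8.07 | 30 -12.85 8.41 | 32 -12.88 8.76 | 34 -12.91 9.11 | 36 -12.92 9.46 | 38 -12.92 9.81 | 40 -12.9 10.16 | 42 -12.88 10.5 | 44 -12.84 10.85 | 46 -12.79 11.2 | 48 -12.73 11.54 | 50 -12.66 11.88 | 52 -12.57 12.22 | 54 -12.48 12.56 | 56 -12.37 12.89 | 58 -12.25 13.21 | 60 -12.12 13.54 | 62 -11.98 13.86 | 64 -11.82 14.17 | 66 -11.66 14.48 | 68 -11.48 14.78 | 70 -11.3 15.08 |
```

Emit:
move_arm([
  [0,0,0,-0.15,0,0,1],
  [0,0,0,-0.35,-0.05,0,1],
  [0,0,0,-0.69,-0.13,0,1],
  [0,0,0,-1.03,-0.2,0,1],
  [0,0,0,-1.37,-0.26,0,1],
  [0,0,0,-1.72,-0.31,0,1],
  [0,0,0,-2.07,-0.35,0,1],
  [0,0,0,-2.41,-0.37,0,1],
  [0,0,0,-2.76,-0.38,0,1],
  [0,0,0,-3.11,-0.38,0,1],
  [0,0,0,-3.46,-0.37,0,1],
  [0,0,0,-3.81,-0.35,0,1],
  [0,0,0,-4.16,-0.31,0,1],
  [0,0,0,-4.5,-0.26,0,1],
  [0,0,0,-4.84,-0.2,0,1],
  [0,0,0,-5.19,-0.12,0,1],
  [0,0,0,-5.52,-0.04,0,1],
  [0,0,0,-5.8,0.05,0,1],
  [0,0,0,-5.86,0.06,0,1],
  [0,0,0,-5.86,0.06,0,1],
])

```text
time_s: 6.98
tool_pos: [0.5091, 0.0645, 0.0501]
ee_rot: [0.0, 1.0, 0.0, -0.001]
wrist_force: [1.2, 0.5, 3.9]
opening: 0.0001
```

Run:
```python
from h import *
st=status.read_state();p=st["tool_pos"];print(p,st["wrist_force"])
v=p[:2]-[.5395,-.0308];print(np.hypot(*v),np.degrees(np.arctan2(v[1],v[0]))-143.1)
a=cv2.imread("pics/top1.png")[190:335,265:410]; b=optics.capture("top")[190:335,265:410,::-1]
cv2.imwrite("pics/t2.png",cv2.resize(np.hstack([a,b]),None,fx=2.7,fy=2.7))
```

```text
[0.50910996 0.06454795 0.05012498] [1.23290072 0.4874114  3.91557137]
0.10007390562991991 -35.421474478754945
```

View pics/t2.png

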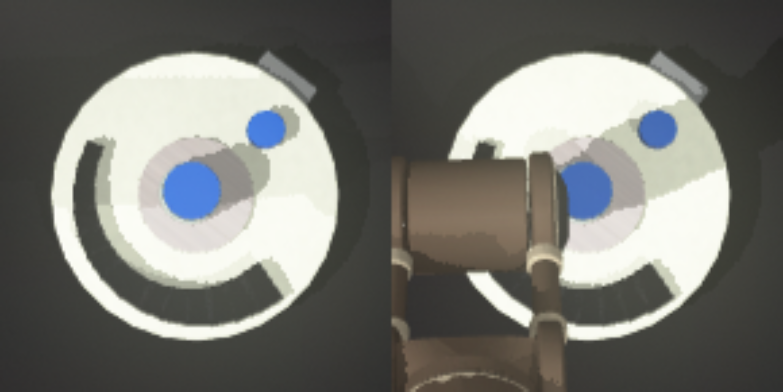

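The stirrer, jar and cap look unmoved, and the tip is on the arc at -35° and pressed about 4 mm. I'll continue the stroke.

Emit:
move_arm([
  [0,0,0,-0.2,0.06,0,1],
  [0,0,0,-0.5,0.17,0,1],
  [0,0,0,-0.82,0.29,0,1],
  [0,0,0,-1.14,0.43,0,1],
  [0,0,0,-1.45,0.58,0,1],
  [0,0,0,-1.77,0.74,-0.02,1],
  [0,0,0,-2.07,0.92,-0.02,1],
  [0,0,0,-2.37,1.1,-0.02,1],
  [0,0,0,-2.67,1.3,-0.02,1],
  [0,0,0,-2.95,1.51,-0.02,1],
  [0,0,0,-3.23,1.73,-0.02,1],
  [0,0,0,-3.5,1.96,-0.02,1],
  [0,0,0,-3.77,2.2,-0.02,1],
  [0,0,0,-4.03,2.44,-0.02,1],
  [0,0,0,-4.28,2.7,-0.02,1],
  [0,0,0,-4.52,2.96,-0.02,1],
  [0,0,0,-4.75,3.24,-0.02,1],
  [0,0,0,-4.97,3.52,-0.02,1],
  [0,0,0,-5.06,3.6,-0.02,1],
  [0,0,0,-5.06,3.6,-0.02,1],
])

```text
time_s: 8.7
tool_pos: [0.4587, 0.0282, 0.0504]
ee_rot: [0.0, 1.0, 0.0, -0.0]
wrist_force: [-0.4, 0.6, 3.0]
opening: 0.0002
```

Run:
```python
from h import *
st=status.read_state();p=st["tool_pos"];print(p,st["wrist_force"])
v=p[:2]-[.5395,-.0308];print(np.hypot(*v),np.degrees(np.arctan2(v[1],v[0]))-143.1)
```

```text
[0.45871465 0.0282433  0.05038294] [-0.36750441  0.61564335  2.96803023]
0.10006189989343939 0.7381810068067693
```

Emit:
move_arm([
  [0,0,0,-0.1,0.14,0,1],
  [0,0,0,-0.3,0.45,0,1],
  [0,0,0,-0.5,0.75,0,1],
  [0,0,0,-0.67,1.05,0,1],
  [0,0,0,-0.84,1.35,0,1],
  [0,0,0,-0.99,1.66,0,1],
  [0,0,0,-1.13,1.98,0,1],
  [0,0,0,-1.26,2.3,0,1],
  [0,0,0,-1.38,2.63,0,1],
  [0,0,0,-1.49,2.96,0,1],
  [0,0,0,-1.58,3.3,0,1],
  [0,0,0,-1.67,3.63,0,1],
  [0,0,0,-1.74,3.97,0,1],
  [0,0,0,-1.8,4.32,0,1],
  [0,0,0,-1.85,4.66,0,1],
  [0,0,0,-1.89,5.0,0,1],
  [0,0,0,-1.92,5.35,0,1],
  [0,0,0,-1.94,5.65,0,1],
  [0,0,0,-1.94,5.75,0,1],
  [0,0,0,-1.94,5.75,0,1],
])

```text
time_s: 10.37
tool_pos: [0.4397, -0.0293, 0.0504]
ee_rot: [0.0, 1.0, 0.0, -0.0]
wrist_force: [-0.2, 0.4, 4.6]
opening: 0.0002
```

Run:
```python
from h import *
st=status.read_state();p=st["tool_pos"];print(p,st["wrist_force"])
v=p[:2]-[.5395,-.0308];a0=np.degrees(np.arctan2(v[1],v[0]))-143.1;print(np.hypot(*v),a0)
for a in np.arange(36,71,2):
    t=np.radians(143.1+a); d=np.array([.5395+.1*np.cos(t),-.0308+.1*np.sin(t)])-p[:2]
    print(a,(d[0]*100).round(2),(-d[1]*100).round(2),end=" | ")
```

```text
[ 0.43965289 -0.02929557  0.05040236] [-0.18667602  0.3787119   4.56346848]
0.09985844762196658 36.03677158439817
36 -0.01 -0.01 | 38 -0.01 0.34 | 40 -0.0 0.69 | 42 0.02 1.04 | 44 0.06 1.39 | 46 0.11 1.73 | 48 0.17 2.08 | 50 0.24 2.42 | 52 0.33 2.76 | 54 0.43 3.09 | 56 0.54 3.42 | 58 0.66 3.75 | 60 0.79 4.07 | 62 0.93 4.39 | 64 1.08 4.71 | 66 1.25 5.01 | 68 1.42 5.32 | 70 1.61 5.61 |
```

Emit:
move_arm([
  [0,0,0,-0.01,0.15,0,1],
  [0,0,0,-0.01,0.45,0,1],
  [0,0,0,0,0.75,0,1],
  [0,0,0,0.02,1.04,0,1],
  [0,0,0,0.06,1.39,0,1],
  [0,0,0,0.11,1.73,0,1],
  [0,0,0,0.17,2.08,0,1],
  [0,0,0,0.24,2.42,0,1],
  [0,0,0,0.33,2.76,0,1],
  [0,0,0,0.43,3.09,0,1],
  [0,0,0,0.54,3.42,0,1],
  [0,0,0,0.66,3.75,0,1],
  [0,0,0,0.79,4.07,0,1],
  [0,0,0,0.93,4.39,0,1],
  [0,0,0,1.08,4.71,0,1],
  [0,0,0,1.25,5.01,0,1],
  [0,0,0,1.42,5.32,0,1],
  [0,0,0,1.55,5.52,0,1],
  [0,0,0,1.6,5.6,0,1],
  [0,0,0,1.6,5.6,0,1],
])

```text
time_s: 12.03
tool_pos: [0.4561, -0.0852, 0.0505]
ee_rot: [0.0, 1.0, 0.0, 0.0]
wrist_force: [-1.1, 0.8, 4.0]
opening: 0.0001
```

Emit:
move_arm([
  [0,0,0,0,0,0,1],
  [0,0,0,0,0,0,1],
  [0,0,0,0,0,0,1],
  [0,0,0,0,0,0,1],
  [0,0,0,0,0,0,1],
  [0,0,0,0,0,0,1],
])

```text
time_s: 12.53
tool_pos: [0.4561, -0.0852, 0.0506]
ee_rot: [0.0, 1.0, 0.0, 0.0]
wrist_force: [-1.2, -1.5, 4.3]
opening: -0.0001
```

Run:
```python
from h import *
st=status.read_state();p=st["tool_pos"];print(p,st["wrist_force"])
v=p[:2]-[.5395,-.0308];a0=np.degrees(np.arctan2(v[1],v[0]))-143.1;print(np.hypot(*v),a0%360)
b=optics.capture("top")[:,:,::-1]
a=cv2.imread("pics/top1.png")
cv2.imwrite("pics/t3.png",np.vstack([np.hstack([a,b])[190:335,:][:, 265:410].copy(), b[190:335,265:410]]) if 0 else cv2.resize(np.hstack([a[120:345,200:510],b[120:345,200:510]]),None,fx=1.29,fy=1.29))
```

```text
[ 0.45610985 -0.08515307  0.05060487] [-1.24011545 -1.51727641  4.34390939]
0.09953980822674094 69.99600225649954
```

View pics/t3.png

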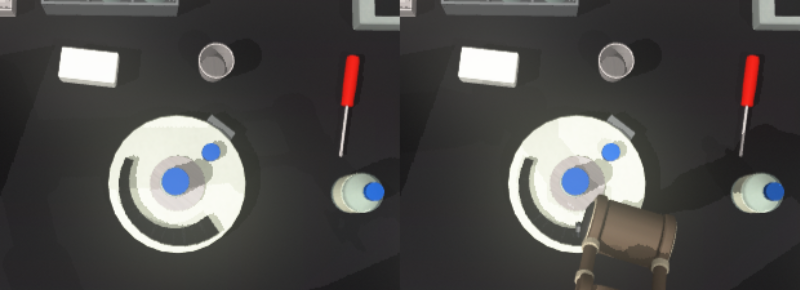

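The pictures before and after match. The fingertips are at +70°, about 3.4 mm down, with roughly 4 N of force. I'm handing the job in.

Run:
```python
from h import *
print(manip.finish_job()); s=status.read_state(); print(s["time_s"],s["tool_pos"],s["wrist_force"])
```

```text
the job is handed in; nothing more can be done
None
the job is handed in; nothing more can be done
```

I swept the bar in one pressed stroke, from the narrow end to the broad end, and handed the job in at about 12.6 s with the closed fingertips still holding the broad end. The hand-in gave no verdict, and I could not read the robot's state afterwards.

- **Locating the bar:** I found it in the top view, with its centre at about (0.5395, -0.0308) m and its middle at 143.1°. Points from that fit landed on the bar in the scene and wrist pictures to within about 1–2 mm.
- **Descent and stroke:** I came straight down onto the narrow end. At each pause on the way the tips were 3.4–3.9 mm below the bar's resting height, and the upward wrist force read 2.4–4.6 N, with about 0.5 N of noise.
- **Last check before hand-in:** The tips were at +70° on the arc, at 99.5 mm radius. They were about 3.4 mm down, with about 4.3 N upward and about 2 N sideways. The top view showed no visible movement of the stirrer, jar, cap, tall bottle, beaker, tip box or screwdriver.
- **Not checked:** The small bottle was outside the last cropped picture, though the arm never went near it. The bar's travel has no direct reading, so I worked out the press depth from the height of the fingertips. Between the pauses I had no reading of force or depth.

No check failed or disagreed with another.

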